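# Seat a sample carrier on its locating dowel

## Task

Fetch the blue sample carrier (the plate with the bridge handle) and lay it on the aluminium base, long edge against the dark fence, so that it first rides on top of the dowel with its hole still beside it. Keeping it against the fence, slide it gently along until the hole drops over the dowel, then leave it lying flat on the base and let go. Do not press or knock hard, and leave the glassware and bottles round about where they stand.

Things in the scene. Friction and masses are not known exactly. Their poses are not given: they have to be found in the camera images.
- base: Fixed aluminium base plate, 130 (x) x 210 (y) x 12 mm, on the worktop; origin at the centre of its underside, z up. A dark fence runs along its far (+x) side. A steel dowel is clamped immovably in the black slot in its middle. Contact force between the carrier and all of the base (fence and dowel included) must stay below 30 N, knocks too.
- slot_mid (a point): Middle of the slot (50 mm along base y), on the base's top. The 10 mm dowel stands at base x = 0, 7.5 mm above the top, its upper 2 mm tapered to 7.6 mm. WHERE along the slot is not measured and differs each time: y = -14 to +14 mm from this point. Find it by sliding the carrier.
- fence_mid (a point): Middle of the dark steel fence's inner face, 25 mm above the worktop. The face is upright, parallel to the base's y, at base x = +40.5 mm, 210 mm long; its top is 38 mm above the worktop. A carrier edge lying along it puts the hole in line with the dowel within 0.5 mm, across the slot.
- carrier: Loose blue plate with six dark round marks, 80 (x) x 120 (y) x 12 mm, 0.25 to 0.5 kg; origin at the centre of its underside, z up. There it has a vertical through hole, 13.5 mm wide, chamfered 1 mm. Long edges at x = -40 and +40 mm; half turns make no difference. Riding on the dowel its underside is 7.5 mm above the base's top; seated, it is flush with it.
- handle (a point): Centre of the aluminium bridge handle's bar, 48 mm above the carrier's underside, straight over the hole. The bar is 12 mm wide (carrier x), 76 mm long (y), 16 mm high, on two 10 mm posts at y = -33 and +33 mm; 28 mm open under it. Grip it from above, fingers closing along the carrier's x.
- beaker: Bystander: clear glass beaker, 73x80x95 mm, standing loose; origin at the centre of its underside. Leave it where it is.
- conical: Bystander: small conical flask with a pinkish content, 64x64x104 mm, standing loose; origin at the centre of its underside. Leave it where it is.
- dropper: Bystander: brown dropper bottle with a black teat, 31x31x100 mm, standing loose; origin at the centre of its underside. Leave it where it is.
- vial: Bystander: small clear vial with a black cap, 25x25x64 mm, standing loose; origin at the centre of its underside. Leave it where it is.
Not all that is in view belongs to the job. Leave any purple look-alike of the carrier alone.

How it is judged:
On the way:
1. the carrier rides on the dowel, long edge within 4.5 mm of the fence and along it, hole within 45 mm of the slot middle but still more than 3 mm above the base (contact force between carrier and base above 0.2 N and z of carrier in the frame of slot_mid between 0.003 and 0.012 m and horizontal distance between carrier and slot_mid below 0.045 m and angle between the x axis of carrier and the x axis of base, either way round below 0.12 rad and x of carrier in the frame of slot_mid above -0.004 m), for 0.2 s.
At the end, for the whole second after the job is handed in: The carrier lies flat on the base with the dowel in its hole: its underside within 1.5 mm of the base's top at the hole, tilted less than 0.025 rad, its edges within 0.12 rad of the base's, its hole within 30 mm of the slot's middle, at rest and released (horizontal distance between carrier and slot_mid below 0.03 m and z of carrier in the frame of slot_mid below 0.0015 m and angle between carrier's own z axis and vertical below 0.025 rad and angle between the x axis of carrier and the x axis of base, either way round below 0.12 rad and linear speed of carrier below 0.02 m/s and contact force between the fingers and carrier below 0.05 N); the robot touches nothing.
It fails at once if the carrier is pressed or knocked against the base, fence or dowel with more than 30 N (contact force between carrier and base above 30 N).
It fails at once if the clear glass beaker is moved by more than 20 mm or tipped (distance of beaker from where it was at the start of the episode above 0.02 m or angle between beaker's own z axis and vertical above 0.3 rad).
It fails at once if the small conical flask with a pinkish content is moved by more than 20 mm or tipped (distance of conical from where it was at the start of the episode above 0.02 m or angle between conical's own z axis and vertical above 0.3 rad).
It fails at once if the brown dropper bottle with a black teat is moved by more than 20 mm or tipped (distance of dropper from where it was at the start of the episode above 0.02 m or angle between dropper's own z axis and vertical above 0.3 rad).
It fails at once if the small clear vial with a black cap is moved by more than 20 mm or tipped (distance of vial from where it was at the start of the episode above 0.02 m or angle between vial's own z axis and vertical above 0.3 rad).
It also fails if it takes over 56 s, if anything falls off the work surface, if the arm or the gripper's body presses on something with over 40 N, if the wrist force passes 120 N, or if a joint passes its speed limit or range.

## Robot

A 6-joint arm with a two-finger parallel gripper is mounted at the origin on the work surface; the furniture and walls round the work are solid. World frame = base frame: x ahead of the robot, y to its left, z up, the work surface at z = 0. Lengths are in m, angles in rad, forces in N, time in s.
With the tool pointing down it reaches from about 0.25 to 0.725 m from the base axis. Payload 4 kg.
Tool frame: the origin (TCP) lies on the centre line of the jaws, within the pads' length; the fingertips stand 25 mm ahead of it and the grasp point (between the pads) lies 6 mm ahead of it; z points along the fingers, y is the line along which they close (so a half turn about z gives the same grasp; the last joint's range is limited). The gripper opens to 85 mm and grips with 20 to 120 N. Pads are 22 mm wide; open, the fingers measure 114 mm over their backs; the gripper's body (76 mm by 85 mm) begins 54 mm behind the grasp point. The pads swing forward as they close: fully open they stand 13 mm farther back than shut.
Start: joints at [1.207, 0.241, 0.005, 1.335, 0, 1.571], TCP at [0.178, 0.467, 0.256] pointing down, gripper open.
Joint ranges: [-2.72, 2.72], [-1.05, 1.87], [-1.09, 1.28], [-1.99, 2.15], [-1.42, 1.44], [-3.14, 3.14]. Speed limits (rad/s): [2.79, 2.79, 3.14, 3.14, 3.14, 3.14].

## Interface

Orientations are given as a unit quaternion [x, y, z, w].
In Python, from plant import * gives the robot as it stands.
- The arm moves only by the tool carry_out, never from a script. Its argument "deltas" is a list of rows, each a list of 7 numbers: the opening, from 0 (shut) to 1 (fully open), then the shift along the tool's x, y, z as a fraction of full scale, then the turn, a rotation vector about the tool's x, y, z as a fraction of full scale. A call has 1 to 8 rows; each row shifts and turns the commanded pose from where the row before left it, along the tool's axes as they then stand; what a row does not reach is not made up. Full scale, the value 1, is 0.025 m for a shift and 0.1 rad for a turn. A row lasts 1/10 s, in which the tool goes at most 50 mm and 8.59 degrees, less where a joint would pass 70% of its speed; a pose out of reach is approached as far as the arm can. A call with a number of a shift or a turn outside -1 to 1 is refused whole. A call with a gripper value outside its range is refused whole. The fingers move at their own pace and stop on an object; "squeeze" is the grip in N (left out, the last holds). Time passes only in rows, so rows that do not move let the fingers close. It gives the time, the measured TCP pose, the force, the opening and the grip force at its end, in the units of the state.
- state(): the state, without advancing time (a new reading comes with each control period).
- grab_frame(name): name is "side" or "top" or "wrist"; returns a dict with "frame" (384x512x3 uint8, red, green, blue), "K" (3x3 intrinsics, pixels), "R" (3x3) and "t" (3): a world point X has camera coordinates R X + t. Camera axes: x right, y down, z forward; pixel columns grow to the right and rows downward; lengths in m; the calibration is good to about 2 mm. A picture is of the moment at which its call begins. There is no depth.
- close_job(): hands the job in; it is judged then, once.
The state is a dict: "time_s": time; "joint_pos": joint angles; "joint_velocities": joint speeds; "effort": joint torques, N m; "tcp_pos": TCP position; "tcp_rot": TCP orientation; "wrist_force": force on the tool from outside, world axes, zero at the start; "torque": the same for the moment, N m; "width": finger opening in m; "grasp_force": force on a finger pad.
Only numpy, scipy, OpenCV 4.12 (cv2) and the standard library are available. Lean on these libraries where they do the work, as an engineer would, in place of code of your own. Each camera call takes 0.05 s, during which the arm holds its last target. There are 200 camera calls.

## Working session

There is one attempt and no reset: what is moved stays moved. The work goes in short steps, Python scripts to look and compute and a tool call to move; the robot and the scene stay as the last step left them, time stands still between calls to the robot, and variables do not carry over. Pictures are saved under pics/ and viewed, at most 10 in all, crops included, and the job is handed in when it is done.

Besides the shell and the picture viewer there is one more tool, called after "Emit:" as name([rows], argument=value, ...), one row to a line, values as JSON. carry_out: Moves the arm, as the interface text tells. Shift numbers are shares of 0.025 m and turn numbers shares of 0.1 rad, none past 1 either way. Its arguments: {"type":"object","properties":{"deltas":{"type":"array"},"squeeze":{"type":"number"}},"required":["deltas"]}

```bash
mkdir -p pics; ls
python3 - <<'E'
from plant import *
import cv2,pickle
d={}
for n in ("side","top"):
    f=grab_frame(n); d[n]=f; cv2.imwrite(f"pics/{n}0.png",f["frame"][:,:,::-1])
    print(n,f["K"].round(1).tolist(),f["R"].round(3).tolist(),f["t"].round(3).tolist())
pickle.dump(d,open("cam.pkl","wb"))
s=state();print({k:s[k] for k in("time_s","tcp_pos","tcp_rot","wrist_force","width")})
E
```

```text
pics
side [[440.9, 0.0, 259.7], [0.0, 440.9, 195.9], [0.0, 0.0, 1.0]] [[-0.923, -0.385, 0.021], [-0.199, 0.43, -0.881], [0.33, -0.817, -0.473]] [0.507, 0.129, 1.286]
top [[432.8, 0.0, 257.3], [0.0, 432.8, 189.6], [0.0, 0.0, 1.0]] [[0.002, -1.0, -0.022], [-0.981, 0.003, -0.193], [0.193, 0.022, -0.981]] [0.102, 0.525, 1.058]
{'time_s': 0.1, 'tcp_pos': array([0.177727  , 0.46680454, 0.25548991]), 'tcp_rot': array([ 1.80918282e-01,  9.83497676e-01, -9.28733461e-04, -1.86785260e-04]), 'wrist_force': array([ 0.68851163, -0.69516789, -0.22847976]), 'width': 0.08509367412122419}
```

View pics/top0.png

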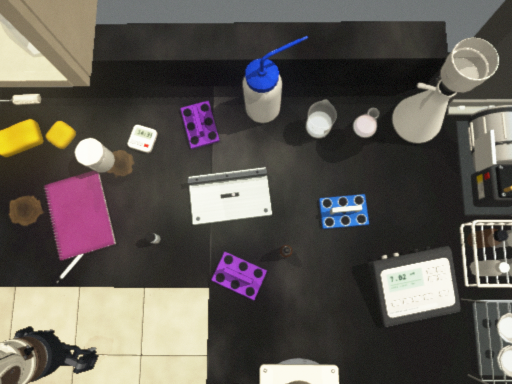

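View pics/side0.png

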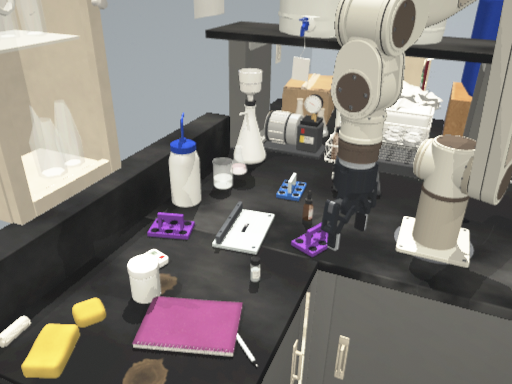

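The top view shows three carrier shapes: purple at (200,124), purple at (239,276) and blue at (344,211). Only the blue one fits. The base is at (230,195) with the fence along its upper edge. The bystanders are the beaker (319,122), conical flask (365,125), dropper (288,250) and vial (153,239). I'll confirm in a crop.

Run:
```python
import cv2
i=cv2.imread("pics/top0.png")
c=cv2.resize(i[155:265,180:380],None,fx=4,fy=4,interpolation=cv2.INTER_CUBIC)
cv2.imwrite("pics/crop1.png",c)
```

```text
(no output)
```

View pics/crop1.png

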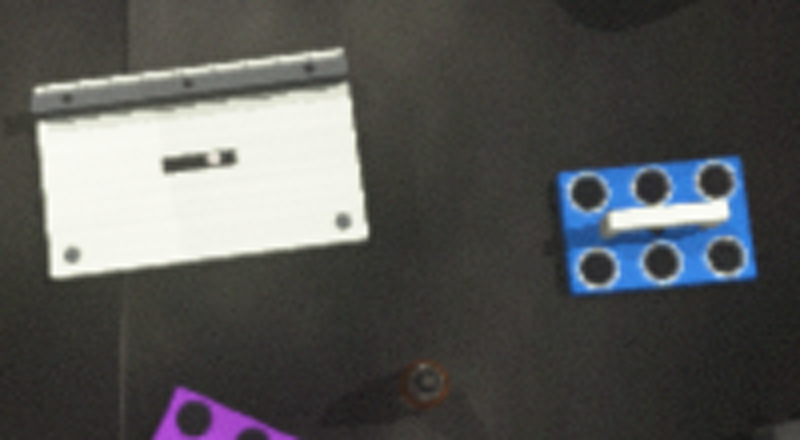

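The crop confirms it. The blue plate with six dark marks and the bridge handle has crop corners (557,172), (740,156), (756,276), (574,294). The slot ends are at (162,163) and (238,156), and a bright dowel shows at (214,158), on the −y side of the slot. The base's near corners are (50,278) and (368,238).

```bash
cat > h.py <<'E'
import numpy as np,pickle
from scipy.spatial.transform import Rotation as Ro
def ray(f,uv,z):
    R,t,K=f["R"],f["t"],f["K"]; d=R.T@np.linalg.inv(K)@np.array([*uv,1.]); c=-R.T@t
    return c+d*(z-c[2])/d[2]
def proj(f,X):
    p=f["K"]@(f["R"]@np.asarray(X)+f["t"]); return p[:2]/p[2]
E
python3 - <<'E'
from h import *
f=pickle.load(open("cam.pkl","rb"))["top"]
g=lambda u,v,z: ray(f,(180+(u+.5)/4-.5,155+(v+.5)/4-.5),z)
C=[g(*p,.012) for p in((557,172),(740,156),(756,276),(574,294))]
print("car",np.round(C,4).tolist(),np.mean(C,0).round(4))
a=(C[0]-C[1])+(C[3]-C[2]); print("yaw",np.arctan2(-a[0],a[1]), [np.linalg.norm(C[i]-C[i-1]).round(4) for i in range(4)])
m=(g(603,216,.056)+g(728,206,.056))/2;print("bar",m)
N=[g(50,278,.012),g(368,238,.012)]; F=[g(33,90,.038),g(344,48,.038)]
for P in(N,F):
    e=P[0]-P[1];print(np.round(P,4).tolist(),np.linalg.norm(e),"yaw",np.arctan2(-e[0],e[1]))
s=[g(162,163.5,.012),g(238,156.5,.012)];print("slot",np.round(s,4).tolist(),np.mean(s,0))
print("inner bottom", [g(*p,.012).round(4).tolist() for p in((38,121),(349,82))])
print("dowel",g(214,158,.0195))
for n,p,z in(("beaker",(319,122),.05),("con",(365,125),.05),("drop",(287,250),.1),("vial",(154,239),.06)):print(n,ray(f,p,z).round(3))
E
```

```text
car [[0.5107, -0.0597, 0.012], [0.5211, -0.1804, 0.012], [0.4416, -0.1872, 0.012], [0.43, -0.0687, 0.012]] [ 0.4759 -0.124   0.012 ]
yaw 0.09214016970286965 [np.float64(0.0812), np.float64(0.1212), np.float64(0.0798), np.float64(0.119)]
bar [ 0.47776384 -0.1219864   0.056     ]
[[0.4408, 0.2742, 0.012], [0.4669, 0.0653, 0.012]] 0.21056634539046712 yaw 0.12467459055077439
[[0.5615, 0.2847, 0.038], [0.589, 0.0807, 0.038]] 0.2058198947174948 yaw 0.13428049706171893
slot [[0.517, 0.2018, 0.012], [0.5216, 0.1513, 0.012]] [0.51933397 0.17657913 0.012     ]
inner bottom [[0.5461, 0.2855, 0.012], [0.5722, 0.0775, 0.012]]
dowel [0.51926983 0.16668199 0.0195    ]
beaker [ 0.707 -0.061  0.05 ]
con [ 0.698 -0.181  0.05 ]
drop [0.369 0.03  0.1  ]
vial [0.398 0.361 0.06 ]
```

Emit:
carry_out([
  [1, 0, 0, 0, 0, 0, 1],
  [1, 0, 0, 0, 0, 0, 1],
  [1, 0, 0, 0, 0, 0, 1],
  [1, 0, 0, 0, 0, 0, 1],
  [1, 0, 0, 0, 0, 0, 1],
  [1, 0, 0, 0, 0, 0, 1],
  [1, 0, 0, 0, 0, 0, 1],
  [1, 0, 0, 0, 0, 0, 1],
], squeeze=50)

```text
time_s: 0.9
tcp_pos: [0.1778, 0.467, 0.2558]
tcp_rot: [0.551, 0.834, -0.001, 0.0]
wrist_force: [0.1, -0.6, -0.4]
width: 0.0853
grasp_force: 0.0
```

Emit:
carry_out([
  [1, 0, 0, 0, 0, 0, 1],
  [1, 0, 0, 0, 0, 0, 1],
  [1, 0, 0, 0, 0, 0, 1],
  [1, 0, 0, 0, 0, 0, 0.15],
  [1, -0.9, 0.4, 0, 0, 0, 0],
  [1, -0.9, 0.4, 0, 0, 0, 0],
  [1, -0.9, 0.4, 0, 0, 0, 0],
  [1, -0.9, 0.4, 0, 0, 0, 0],
])

```text
time_s: 1.7
tcp_pos: [0.2262, 0.3804, 0.256]
tcp_rot: [0.673, 0.74, -0.0, 0.0]
wrist_force: [-0.4, 0.6, -0.2]
width: 0.0857
grasp_force: 0.0
```

Emit:
carry_out([
  [1, -0.9, 0.4, 0, 0, 0, 0],
  [1, -0.9, 0.4, 0, 0, 0, 0],
  [1, -0.9, 0.4, 0, 0, 0, 0],
  [1, -0.9, 0.4, 0, 0, 0, 0],
  [1, -0.9, 0.4, 0, 0, 0, 0],
  [1, -0.9, 0.4, 0, 0, 0, 0],
  [1, -0.9, 0.4, 0, 0, 0, 0],
  [1, -0.9, 0.4, 0, 0, 0, 0],
])

```text
time_s: 2.5
tcp_pos: [0.3224, 0.2084, 0.2562]
tcp_rot: [0.673, 0.74, -0.0, -0.0]
wrist_force: [-0.2, 0.4, -0.4]
width: 0.0856
grasp_force: 0.0
```

Emit:
carry_out([
  [1, -0.9, 0.4, 0, 0, 0, 0],
  [1, -0.9, 0.4, 0, 0, 0, 0],
  [1, -0.9, 0.4, 0, 0, 0, 0],
  [1, -0.9, 0.4, 0, 0, 0, 0],
  [1, -0.9, 0.4, 0, 0, 0, 0],
  [1, -0.9, 0.4, 0, 0, 0, 0],
  [1, -0.9, 0.4, 0, 0, 0, 0],
  [1, -0.9, 0.4, 0, 0, 0, 0],
])

```text
time_s: 3.3
tcp_pos: [0.4186, 0.0366, 0.2561]
tcp_rot: [0.673, 0.739, -0.0, -0.0]
wrist_force: [0.3, 0.6, 0.9]
width: 0.0853
grasp_force: 0.0
```

Emit:
carry_out([
  [1, -0.93, 0.25, 0, 0, 0, 0],
  [1, -0.93, 0.25, 0.2, 0, 0, 0],
  [1, -0.93, 0.25, 0.2, 0, 0, 0],
  [1, -0.93, 0.25, 0.4, 0, 0, 0],
  [1, -0.94, 0.25, 0.8, 0, 0, 0],
  [1, -0.94, 0.25, 0.8, 0, 0, 0],
  [1, -0.94, 0.25, 0.8, 0, 0, 0],
  [1, 0, 0, 0, 0, 0, 0],
])

```text
time_s: 4.1
tcp_pos: [0.4758, -0.123, 0.1732]
tcp_rot: [0.674, 0.738, -0.001, -0.002]
wrist_force: [-0.0, 0.7, -0.8]
width: 0.0855
grasp_force: 0.0
```

Run:
```python
from plant import *
from h import *
import cv2
f=grab_frame("wrist"); cv2.imwrite("pics/w1.png",f["frame"][:,:,::-1]); pickle.dump(f,open("w1.pkl","wb"))
s=state(); R=Ro.from_quat(s["tcp_rot"]).as_matrix()
print(s["tcp_pos"],R.round(3).tolist())
c=np.array([.4768,-.123]);yw=.092;X=np.array([np.cos(yw),np.sin(yw)]);Y=np.array([-X[1],X[0]])
for y in(-.038,.038):print(proj(f,[*(c+y*Y),.056]))
for a,b in((1,1),(1,-1),(-1,-1),(-1,1)):print(proj(f,[*(c+.04*a*X+.06*b*Y),.012]))
```

```text
[ 0.47594279 -0.12189626  0.17458831] [[-0.091, 0.996, -0.004], [0.996, 0.091, 0.001], [0.002, -0.004, -1.0]]
[257.26721664 237.70533292]
[257.24933202 155.37498581]
[298.88279431 124.98279954]
[294.08887657 238.13988154]
[220.69035701 238.04900889]
[215.88575891 125.0322693 ]
```

View pics/w1.png

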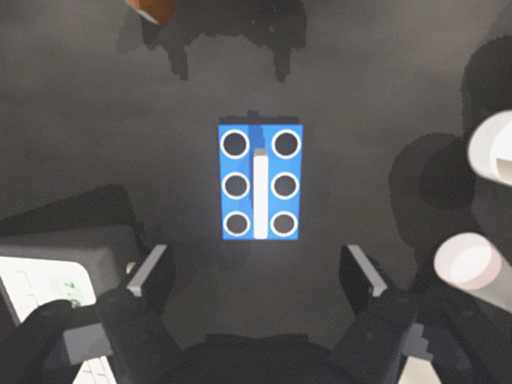

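The wrist view shows the blue carrier at (218–302, 125–240) with the bar at column 260. That is 3 px right of the prediction, so about 2.5 mm more in +x; the yaw fits. I'll correct this, descend and grip.

Emit:
carry_out([
  [1, 0, 0.1, 0.8, 0, 0, 0],
  [1, 0, 0, 0.8, 0, 0, 0],
  [1, 0, 0, 0.8, 0, 0, 0],
  [1, 0, 0, 0.8, 0, 0, 0],
  [1, 0, 0, 0.8, 0, 0, 0],
  [1, 0, 0, 0.4, 0, 0, 0],
  [1, 0, 0, 0.4, 0, 0, 0],
  [1, 0, 0, 0, 0, 0, 0],
])

```text
time_s: 4.95
tcp_pos: [0.479, -0.1205, 0.0558]
tcp_rot: [0.674, 0.739, -0.0, -0.001]
wrist_force: [-0.8, -0.2, -0.6]
width: 0.0854
grasp_force: 0.0
```

Emit:
carry_out([
  [0.3, 0, 0, 0, 0, 0, 0],
  [0.2, 0, 0, 0, 0, 0, 0],
  [0.1, 0, 0, 0, 0, 0, 0],
  [0, 0, 0, 0, 0, 0, 0],
  [0, 0, 0, 0, 0, 0, 0],
  [0, 0, 0, 0, 0, 0, 0],
  [0, 0, 0, 0, 0, 0, 0],
  [0, 0, 0, 0, 0, 0, 0],
])

```text
time_s: 5.75
tcp_pos: [0.4797, -0.1211, 0.0567]
tcp_rot: [0.674, 0.739, 0.0, 0.0]
wrist_force: [-2.2, -0.6, 5.4]
width: 0.0109
grasp_force: 50.6
```

Emit:
carry_out([
  [0, 0, 0, -0.2, 0, 0, 0],
  [0, 0, 0, -0.4, 0, 0, 0],
  [0, 0, 0, -0.6, 0, 0, 0],
  [0, 0, 0, -0.8, 0, 0, 0],
  [0, 0, 0, -0.8, 0, 0, 0],
  [0, 0, 0, -0.8, 0, 0, 0],
  [0, 0, 0, -0.4, 0, 0, 0],
  [0, 0, 0, 0, 0, 0, 0],
])

```text
time_s: 6.55
tcp_pos: [0.4805, -0.1212, 0.1578]
tcp_rot: [0.674, 0.739, 0.001, 0.001]
wrist_force: [0.7, -0.3, -3.6]
width: 0.0107
grasp_force: 49.5
```

Emit:
carry_out([
  [0, 0.5, 0.1, 0, 0, 0, 0],
  [0, 0.75, 0.15, 0, 0, 0, 0],
  [0, 0.75, 0.15, 0, 0, 0, 0],
  [0, 0.75, 0.15, 0, 0, 0, 0],
  [0, 0.75, 0.15, 0, 0, 0, 0],
  [0, 0.75, 0.15, 0, 0, 0, 0],
  [0, 0.75, 0.15, 0, 0, 0, 0],
  [0, 0.75, 0.15, 0, 0, 0, 0],
])

```text
time_s: 7.35
tcp_pos: [0.4937, 0.0263, 0.1547]
tcp_rot: [0.674, 0.739, -0.001, -0.001]
wrist_force: [-0.4, -0.9, -3.4]
width: 0.0111
grasp_force: 49.4
```

Emit:
carry_out([
  [0, 0.75, 0.15, 0, 0, 0, 0],
  [0, 0.75, 0.15, 0, 0, 0, 0],
  [0, 0.75, 0.15, 0, 0, 0, 0],
  [0, 0.75, 0.15, 0, 0, 0, 0],
  [0, 0.75, 0.15, 0, 0, 0, 0],
  [0, 0.75, 0.15, 0, 0, 0, 0],
  [0, 0.75, 0.15, 0, 0, 0, 0],
  [0, 0.5, 0.1, 0, 0, 0, 0],
])

```text
time_s: 8.15
tcp_pos: [0.5091, 0.1722, 0.1547]
tcp_rot: [0.673, 0.739, -0.001, -0.001]
wrist_force: [-0.1, 0.6, -4.1]
width: 0.0114
grasp_force: 49.4
```

Emit:
carry_out([
  [0, 0.5, 0.1, 0, 0, 0, 0],
  [0, 0, 0, 0, 0, 0, -0.33],
  [0, 0, 0, 0, 0, 0, 0],
  [0, 0, 0, 0, 0, 0, 0],
])

```text
time_s: 8.55
tcp_pos: [0.5113, 0.1831, 0.1559]
tcp_rot: [0.662, 0.75, -0.0, -0.0]
wrist_force: [0.6, -0.0, -4.0]
width: 0.0113
grasp_force: 49.4
```

Run:
```python
from plant import *
from h import *
import cv2
d={}
for n in("wrist","top"):
    f=d[n]=grab_frame(n)
w=d["wrist"]["frame"][:,:,::-1]
t=cv2.resize(d["top"]["frame"][150:240,170:290,::-1],None,fx=4,fy=4,interpolation=cv2.INTER_CUBIC)
cv2.imwrite("pics/w2.png",w);cv2.imwrite("pics/t2.png",t)
pickle.dump(d,open("d2.pkl","wb"))
s=state(); print(s["time_s"],s["tcp_pos"],Ro.from_quat(s["tcp_rot"]).as_matrix().round(3).tolist(),s["wrist_force"],s["width"])
```

```text
8.65 [0.51149724 0.18293757 0.15612083] [[-0.124, 0.992, -0.0], [0.992, 0.124, -0.0], [-0.0, -0.001, -1.0]] [-0.57300431 -0.02736798 -3.2613979 ] 0.010818762916098056
```

View pics/w2.png

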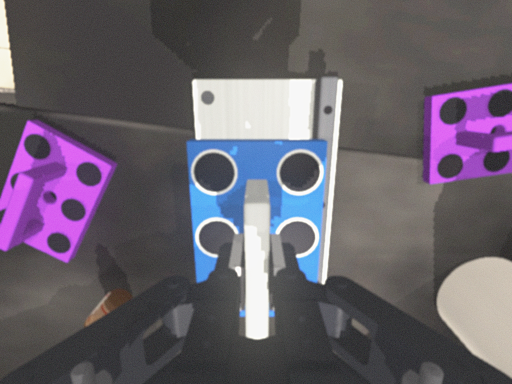

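The wrist view shows the carrier held level with its edges parallel to the fence. Its far corners are at (187,141) and (326,141). The base's far-left corner is at (193,80), and the foot of the fence face is near column 317.

Run:
```python
from h import *
f=pickle.load(open("d2.pkl","rb"))["wrist"]
X=np.array([np.cos(.125),np.sin(.125)]);Y=np.array([-X[1],X[0]]);o=np.array([.5185,.177])
b=lambda p:np.round([(p[:2]-o)@X,(p[:2]-o)@Y],4)
for n,uv,z in(("baseL far",(193,80),.012),("baseL mid",(195,139),.012),("face foot far",(315,80),.012),("face foot",(316,139),.012),("fence top far",(320,78),.038),
 ("car L",(187,141),.112),("car R",(326,141),.112),("car R2",(322,240),.112),("car L2",(194,240),.112)):
    p=ray(f,uv,z);print(n,p.round(4),"base",b(p))
print("tcp",b(np.array([.5115,.1829])))
```

```text
baseL far [0.4454 0.2743 0.012 ] base [-0.0604  0.1056]
baseL mid [0.4501 0.2241 0.012 ] base [-0.062   0.0553]
face foot far [0.55   0.2874 0.012 ] base [0.045  0.1056]
face foot [0.5603 0.2379 0.012 ] base [0.049  0.0553]
fence top far [0.5489 0.2867 0.038 ] base [0.0438 0.105 ]
car L [0.4656 0.2363 0.112 ] base [-0.0451  0.0654]
car R [0.5443 0.2461 0.112 ] base [0.0342 0.0654]
car R2 [0.554  0.1846 0.112 ] base [0.0362 0.0031]
car L2 [0.4733 0.1744 0.112 ] base [-0.0452  0.0031]
tcp [-0.0062  0.0067]
```

View pics/t2.png

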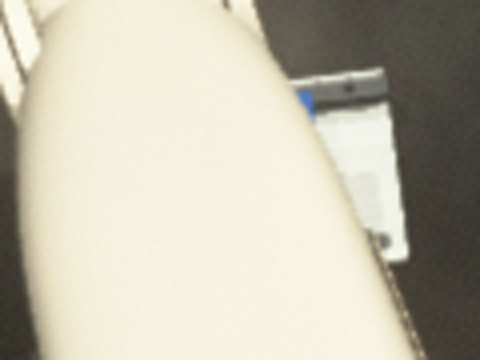

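Relative to the base the carrier's edge stands about 6–10 mm short of the fence, and the hole is at about y +5, with the dowel near −10. I'll shift a little in +y and lower until the plate's edge is level with the fence.

Emit:
carry_out([
  [0, 0.12, 0, 0.3, 0, 0, 0],
  [0, 0, 0, 0.6, 0, 0, 0],
  [0, 0, 0, 0.6, 0, 0, 0],
  [0, 0, 0, 0.6, 0, 0, 0],
  [0, 0, 0, 0.5, 0, 0, 0],
  [0, 0, 0, 0.2, 0, 0, 0],
  [0, 0, 0, 0.1, 0, 0, 0],
  [0, 0, 0, 0, 0, 0, 0],
])

```text
time_s: 9.45
tcp_pos: [0.5114, 0.1862, 0.0838]
tcp_rot: [0.662, 0.75, 0.0, 0.0]
wrist_force: [-0.1, -0.1, -3.9]
width: 0.0111
grasp_force: 49.4
```

Emit:
carry_out([
  [0, 0, 0.04, 0, 0, 0, 0],
  [0, 0, 0.04, 0, 0, 0, 0],
  [0, 0, 0, 0, 0, 0, 0],
])

```text
time_s: 9.75
tcp_pos: [0.5139, 0.1867, 0.0844]
tcp_rot: [0.662, 0.75, 0.001, 0.0]
wrist_force: [0.4, -0.6, -3.5]
width: 0.0109
grasp_force: 49.4
```

Emit:
carry_out([
  [0, 0, 0.03, 0, 0, 0, 0],
  [0, 0, 0.03, 0, 0, 0, 0],
  [0, 0, 0, 0, 0, 0, 0],
])

```text
time_s: 10.05
tcp_pos: [0.515, 0.1867, 0.0839]
tcp_rot: [0.662, 0.75, 0.0, 0.0]
wrist_force: [0.1, 0.1, -3.1]
width: 0.0108
grasp_force: 49.4
```

Emit:
carry_out([
  [0, 0, 0.03, 0, 0, 0, 0],
  [0, 0, 0.03, 0, 0, 0, 0],
  [0, 0, 0, 0, 0, 0, 0],
])

```text
time_s: 10.35
tcp_pos: [0.5164, 0.1868, 0.0838]
tcp_rot: [0.662, 0.75, 0.0, 0.0]
wrist_force: [-0.3, -0.2, -3.6]
width: 0.0111
grasp_force: 49.4
```

Emit:
carry_out([
  [0, 0, 0.03, 0, 0, 0, 0],
  [0, 0, 0, 0, 0, 0, 0],
])

```text
time_s: 10.55
tcp_pos: [0.5171, 0.1869, 0.0838]
tcp_rot: [0.662, 0.75, 0.0, 0.0]
wrist_force: [1.1, 0.0, -2.5]
width: 0.011
grasp_force: 49.4
```

Emit:
carry_out([
  [0, 0, 0.03, 0, 0, 0, 0],
  [0, 0, 0, 0, 0, 0, 0],
])

```text
time_s: 10.75
tcp_pos: [0.5179, 0.187, 0.0838]
tcp_rot: [0.662, 0.75, 0.0, 0.0]
wrist_force: [0.4, -0.9, -3.2]
width: 0.011
grasp_force: 49.4
```

Emit:
carry_out([
  [0, 0, 0.03, 0, 0, 0, 0],
  [0, 0, 0, 0, 0, 0, 0],
])

```text
time_s: 10.95
tcp_pos: [0.5186, 0.1871, 0.0838]
tcp_rot: [0.662, 0.75, 0.0, 0.0]
wrist_force: [-0.5, -0.0, -4.1]
width: 0.0108
grasp_force: 49.4
```

Emit:
carry_out([
  [0, 0, 0.03, 0, 0, 0, 0],
  [0, 0, 0, 0, 0, 0, 0],
])

```text
time_s: 11.15
tcp_pos: [0.5194, 0.1872, 0.0838]
tcp_rot: [0.662, 0.75, 0.0, 0.0]
wrist_force: [-0.8, -0.1, -3.2]
width: 0.0109
grasp_force: 49.4
```

Emit:
carry_out([
  [0, 0, 0.03, 0, 0, 0, 0],
  [0, 0, 0, 0, 0, 0, 0],
])

```text
time_s: 11.35
tcp_pos: [0.5201, 0.1873, 0.0838]
tcp_rot: [0.662, 0.75, 0.0, 0.0]
wrist_force: [-0.2, 0.3, -3.5]
width: 0.0107
grasp_force: 49.4
```

Emit:
carry_out([
  [0, 0, 0.03, 0, 0, 0, 0],
  [0, 0, 0, 0, 0, 0, 0],
])

```text
time_s: 11.55
tcp_pos: [0.5203, 0.1873, 0.0837]
tcp_rot: [0.662, 0.75, -0.0, -0.0]
wrist_force: [-1.4, 0.1, -2.7]
width: 0.0109
grasp_force: 49.5
```

Emit:
carry_out([
  [0, 0, 0.02, 0, 0, 0, 0],
  [0, 0, 0, 0, 0, 0, 0],
])

```text
time_s: 11.75
tcp_pos: [0.5204, 0.1873, 0.0836]
tcp_rot: [0.662, 0.75, -0.001, -0.001]
wrist_force: [-3.4, 0.0, -2.2]
width: 0.0112
grasp_force: 49.7
```

Emit:
carry_out([
  [0, 0, 0.02, 0, 0, 0, 0],
  [0, 0, 0, 0, 0, 0, 0],
])

```text
time_s: 11.95
tcp_pos: [0.5205, 0.1873, 0.0835]
tcp_rot: [0.662, 0.75, -0.001, -0.001]
wrist_force: [-4.8, 0.3, -1.4]
width: 0.0111
grasp_force: 49.8
```

The fence contact is firm at about 5 N and roughly 6 N/mm. I'll ease slightly and lower onto the dowel.

Emit:
carry_out([
  [0, 0, -0.02, 0.06, 0, 0, 0],
  [0, 0, 0, 0.08, 0, 0, 0],
  [0, 0, 0, 0.06, 0, 0, 0],
  [0, 0, 0, 0, 0, 0, 0],
])

```text
time_s: 12.35
tcp_pos: [0.5205, 0.1873, 0.0783]
tcp_rot: [0.662, 0.75, -0.001, -0.0]
wrist_force: [-4.2, -0.1, -2.6]
width: 0.011
grasp_force: 49.5
```

Emit:
carry_out([
  [0, 0, 0, 0.03, 0, 0, 0],
  [0, 0, 0, 0.03, 0, 0, 0],
  [0, 0, 0, 0, 0, 0, 0],
])

```text
time_s: 12.65
tcp_pos: [0.5205, 0.1873, 0.077]
tcp_rot: [0.662, 0.75, -0.001, -0.0]
wrist_force: [-5.6, -0.4, -1.4]
width: 0.0113
grasp_force: 49.7
```

Emit:
carry_out([
  [0, 0, 0, 0.03, 0, 0, 0],
  [0, 0, 0, 0, 0, 0, 0],
])

```text
time_s: 12.85
tcp_pos: [0.5205, 0.1873, 0.0763]
tcp_rot: [0.662, 0.75, -0.001, -0.0]
wrist_force: [-5.7, -1.2, -1.8]
width: 0.0109
grasp_force: 49.7
```

Emit:
carry_out([
  [0, 0, 0, 0.03, 0, 0, 0],
  [0, 0, 0, 0, 0, 0, 0],
])

```text
time_s: 13.05
tcp_pos: [0.5205, 0.1874, 0.076]
tcp_rot: [0.662, 0.75, -0.0, -0.0]
wrist_force: [-6.9, -0.7, 1.7]
width: 0.011
grasp_force: 50.1
```

Contact came at TCP z 0.076, so the underside is at 0.0193, the dowel-top height: it is riding on the dowel. I'll ease the fence force, hold, then slide toward −y.

Emit:
carry_out([
  [0, 0, -0.02, 0, 0, 0, 0],
  [0, 0, 0, 0, 0, 0, 0],
  [0, 0, 0, 0, 0, 0, 0],
  [0, 0, 0, 0, 0, 0, 0],
])

```text
time_s: 13.45
tcp_pos: [0.5205, 0.1874, 0.076]
tcp_rot: [0.662, 0.75, -0.0, -0.0]
wrist_force: [-4.7, -0.5, 0.5]
width: 0.011
grasp_force: 50.0
```

Emit:
carry_out([
  [0, -0.04, 0, 0, 0, 0, 0],
  [0, -0.04, 0, 0, 0, 0, 0],
  [0, -0.04, 0, 0, 0, 0, 0],
  [0, -0.04, 0, 0, 0, 0, 0],
])

```text
time_s: 13.85
tcp_pos: [0.5208, 0.1851, 0.0762]
tcp_rot: [0.661, 0.75, 0.001, -0.002]
wrist_force: [-5.9, 3.2, 0.3]
width: 0.0113
grasp_force: 50.0
```

Emit:
carry_out([
  [0, -0.04, 0, 0, 0, 0, 0],
  [0, -0.04, 0, 0, 0, 0, 0],
  [0, -0.04, 0, 0, 0, 0, 0],
  [0, -0.04, 0, 0, 0, 0, 0],
])

```text
time_s: 14.25
tcp_pos: [0.5213, 0.1811, 0.0761]
tcp_rot: [0.661, 0.75, 0.001, -0.002]
wrist_force: [-6.4, 3.9, -0.2]
width: 0.0111
grasp_force: 50.0
```

Emit:
carry_out([
  [0, -0.04, 0, 0, 0, 0, 0],
  [0, -0.04, 0, 0, 0, 0, 0],
])

```text
time_s: 14.45
tcp_pos: [0.5216, 0.1791, 0.0761]
tcp_rot: [0.661, 0.75, 0.001, -0.002]
wrist_force: [-6.3, 3.6, 0.4]
width: 0.0112
grasp_force: 50.0
```

Emit:
carry_out([
  [0, -0.04, 0, 0, 0, 0, 0],
  [0, -0.04, 0, 0, 0, 0, 0],
])

```text
time_s: 14.65
tcp_pos: [0.5218, 0.1771, 0.076]
tcp_rot: [0.661, 0.75, 0.001, -0.002]
wrist_force: [-6.1, 3.7, -0.2]
width: 0.0107
grasp_force: 50.0
```

Emit:
carry_out([
  [0, -0.04, 0, 0, 0, 0, 0],
  [0, -0.04, 0, 0, 0, 0, 0],
])

```text
time_s: 14.85
tcp_pos: [0.5221, 0.1748, 0.0759]
tcp_rot: [0.661, 0.75, 0.001, -0.001]
wrist_force: [-6.5, 2.9, -2.2]
width: 0.0112
grasp_force: 49.8
```

Emit:
carry_out([
  [0, -0.04, 0, 0, 0, 0, 0],
  [0, -0.04, 0, 0, 0, 0, 0],
])

```text
time_s: 15.05
tcp_pos: [0.5224, 0.1723, 0.0756]
tcp_rot: [0.661, 0.75, 0.0, -0.001]
wrist_force: [-4.0, 1.4, -3.0]
width: 0.011
grasp_force: 49.5
```

Emit:
carry_out([
  [0, -0.04, 0, 0, 0, 0, 0],
  [0, 0, 0, 0, 0, 0, 0],
])

```text
time_s: 15.25
tcp_pos: [0.5226, 0.1707, 0.0755]
tcp_rot: [0.661, 0.75, -0.0, -0.0]
wrist_force: [-4.6, 2.1, -4.0]
width: 0.0105
grasp_force: 49.4
```

Emit:
carry_out([
  [0, -0.04, 0, 0, 0, 0, 0],
  [0, 0, 0, 0, 0, 0, 0],
])

```text
time_s: 15.45
tcp_pos: [0.5227, 0.1695, 0.0756]
tcp_rot: [0.662, 0.75, -0.0, -0.0]
wrist_force: [-4.7, 1.3, -3.8]
width: 0.0109
grasp_force: 49.3
```

The vertical load went back to plain weight from y≈0.172, so the hole is over the dowel. Lowering gently.

Emit:
carry_out([
  [0, 0, 0, 0.04, 0, 0, 0],
  [0, 0, 0, 0, 0, 0, 0],
])

```text
time_s: 15.65
tcp_pos: [0.5227, 0.1692, 0.0748]
tcp_rot: [0.662, 0.75, -0.0, 0.0]
wrist_force: [-5.6, 1.2, -2.4]
width: 0.0113
grasp_force: 49.5
```

Emit:
carry_out([
  [0, 0, 0, 0.04, 0, 0, 0],
  [0, 0, 0, 0, 0, 0, 0],
])

```text
time_s: 15.85
tcp_pos: [0.5227, 0.1691, 0.0739]
tcp_rot: [0.662, 0.75, -0.0, 0.0]
wrist_force: [-5.1, 0.7, -1.8]
width: 0.011
grasp_force: 49.6
```

Emit:
carry_out([
  [0, 0, 0, 0.04, 0, 0, 0],
  [0, 0, 0, 0, 0, 0, 0],
])

```text
time_s: 16.05
tcp_pos: [0.5227, 0.169, 0.0729]
tcp_rot: [0.662, 0.75, -0.001, 0.0]
wrist_force: [-5.7, -0.4, -1.5]
width: 0.011
grasp_force: 49.7
```

Emit:
carry_out([
  [0, 0, -0.02, 0.04, 0, 0, 0],
  [0, 0, 0, 0.04, 0, 0, 0],
  [0, 0, 0, 0, 0, 0, 0],
])

```text
time_s: 16.35
tcp_pos: [0.5226, 0.1689, 0.0709]
tcp_rot: [0.662, 0.75, -0.0, 0.001]
wrist_force: [-3.7, -0.6, -2.5]
width: 0.0109
grasp_force: 49.7
```

Emit:
carry_out([
  [0, 0, 0, 0.04, 0, 0, 0],
  [0, 0, 0, 0, 0, 0, 0],
])

```text
time_s: 16.55
tcp_pos: [0.5227, 0.169, 0.0699]
tcp_rot: [0.662, 0.75, -0.0, 0.0]
wrist_force: [-5.8, -1.9, -1.6]
width: 0.0108
grasp_force: 49.7
```

Emit:
carry_out([
  [0, 0, 0, 0.04, 0, 0, 0],
  [0, 0, 0, 0, 0, 0, 0],
])

```text
time_s: 16.75
tcp_pos: [0.5226, 0.1692, 0.0688]
tcp_rot: [0.662, 0.75, -0.0, 0.0]
wrist_force: [-3.5, -0.5, -2.0]
width: 0.0111
grasp_force: 49.7
```

Emit:
carry_out([
  [0, 0, 0, 0.02, 0, 0, 0],
  [0, 0, 0, 0, 0, 0, 0],
])

```text
time_s: 16.95
tcp_pos: [0.5226, 0.1692, 0.0688]
tcp_rot: [0.662, 0.75, -0.0, 0.0]
wrist_force: [-6.8, -1.4, 0.1]
width: 0.0112
grasp_force: 50.1
```

It seated at TCP z 0.0688 (expected 0.0687). I'll ease the side load, release partway and rise.

Emit:
carry_out([
  [0, 0, -0.03, 0, 0, 0, 0],
  [0, 0, 0, 0, 0, 0, 0],
], squeeze=20)

```text
time_s: 17.15
tcp_pos: [0.5225, 0.1691, 0.0688]
tcp_rot: [0.662, 0.75, 0.0, 0.001]
wrist_force: [-2.5, -2.6, 0.0]
width: 0.011
grasp_force: 50.0
```

Emit:
carry_out([
  [0.2, 0, 0, 0, 0, 0, 0],
  [0.35, 0, 0, 0, 0, 0, 0],
  [0.4, 0, 0, 0, 0, 0, 0],
  [0.4, 0, 0, 0, 0, 0, 0],
  [0.4, 0, 0, 0, 0, 0, 0],
])

```text
time_s: 17.65
tcp_pos: [0.5221, 0.1696, 0.0685]
tcp_rot: [0.662, 0.75, 0.0, 0.0]
wrist_force: [0.1, -1.4, 0.6]
width: 0.0343
grasp_force: 0.0
```

Emit:
carry_out([
  [0.4, 0, 0, -0.2, 0, 0, 0],
  [0.4, 0, 0, -0.4, 0, 0, 0],
  [0.4, 0, 0, -0.8, 0, 0, 0],
  [0.4, 0, 0, -1, 0, 0, 0],
  [0.4, 0, 0, -1, 0, 0, 0],
  [0.4, 0, 0, -0.6, 0, 0, 0],
  [0.4, 0, 0, 0, 0, 0, 0],
])

```text
time_s: 18.35
tcp_pos: [0.5237, 0.17, 0.1719]
tcp_rot: [0.662, 0.75, 0.003, 0.002]
wrist_force: [0.9, 0.5, 0.4]
width: 0.034
grasp_force: 0.0
```

Run:
```python
from plant import *
import cv2,numpy as np
w=grab_frame("wrist")["frame"][:,:,::-1]; s=grab_frame("side")["frame"][180:270,190:310,::-1]
s=cv2.resize(s,(512,384),interpolation=cv2.INTER_CUBIC)
cv2.imwrite("pics/w3.png",np.vstack([cv2.resize(w,(400,300)),cv2.resize(s,(400,300))]))
t=state();print(t["time_s"],t["tcp_pos"],t["wrist_force"],t["width"])
```

```text
18.45 [0.52185919 0.16942984 0.16873655] [-1.00662751 -0.46754887 -0.34049565] 0.03393450631366462
```

View pics/w3.png

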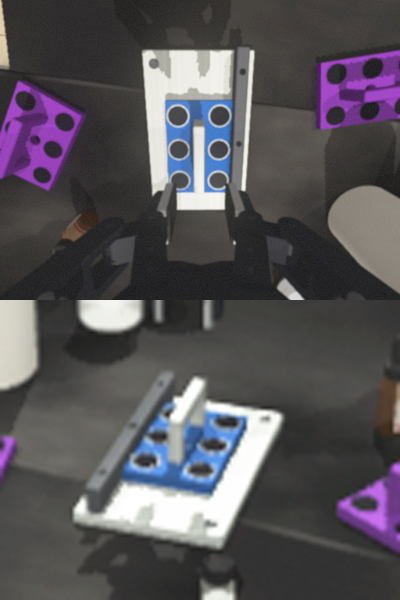

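The carrier lies flat along the fence (wrist picture columns 166–231, rows 99–192) and the gripper is clear above it. Handing in.

```bash
python3 -c "
from plant import *
print(close_job())"
```

```text
the job is handed in; nothing more can be done
None
```

The blue carrier rode on the dowel, slid along the fence until its hole dropped over it, and now lies flat on the base, released; I handed the job in at about 18.5 s but was given no verdict.

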